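# Release a power-supply module from a left-hand screw clamp

### The arm

A 6-joint arm with a two-finger parallel gripper is mounted at the origin on the work surface. World frame = base frame: x ahead of the robot, y to its left, z up, the work surface at z = 0. Lengths are in m, angles in rad, forces in N, time in s.
With the tool pointing down it reaches from about 0.325 to 0.875 m from the base axis. Payload 4.4 kg.
Tool frame: the origin (TCP) lies between the finger pads; the fingertips stand 19 mm ahead of it and the grasp point (between the pads) is the TCP (robot.finger_overhang is the distance from the TCP to the fingertips, in m); z points along the fingers, x is the direction in which the jaws open and shut, and the axes are right-handed (so a half turn about z gives the same grasp; the last joint's range is limited). The gripper opens to 85 mm and grips with 20 to 120 N. Pads are 22 mm wide; open, the fingers measure 114 mm over their backs; the gripper's body (76 mm by 85 mm) begins 54 mm behind the grasp point. The pads swing forward as they close: fully open they stand 13 mm farther back than shut.
Start: joints at [1.028, 0.207, 1.542, -0, 1.393, -0.15], TCP at [0.22, 0.531, 0.25] pointing down, gripper open.
Joint ranges: [-2.73, 2.73], [-0.86, 2.22], [0.23, 2.46], [-1.11, 4.25], [0.08, 2.63], [-2.82, 2.82]. Speed limits (rad/s): [2.79, 2.79, 3.14, 3.14, 3.14, 3.14].

### API

Orientations are given as a unit quaternion [w, x, y, z].
In Python, from rig import robot, camera, calibration gives the robot as it stands. The module is installed in compiled form; this text tells all that it offers.
- The arm moves only by the shell command python3 -m creep 'ROWS' [OPENING] [FORCE]. ROWS is JSON, a list of rows, each a list of 4 numbers: the shift along the tool's x, y, z in cm, then the turn about the tool's z in degrees. A call has 1 to 5 rows; each row shifts and turns the commanded pose from where the row before left it, along the tool's axes as they then stand; what a row does not reach is not made up. A row lasts 1/8 s, in which the tool goes at most 62.5 mm and 10.7 degrees, less where a joint would pass 70% of its speed; a pose out of reach is approached as far as the arm can. A call is refused whole if a number of a shift passes 6.25 or a number of a turn 10.7, either way. A call with a gripper value outside its range is refused whole. OPENING is the opening, from 0 (shut) to 1 (fully open), set as the call begins (- or left out, the last holds). The fingers move at their own pace and stop on an object; FORCE is the grip in N (left out, the last holds). Time passes only in rows, so rows that do not move let the fingers close. It gives the time, the measured TCP pose, the force and the opening at its end, in the units of the state.
- robot.get_state(): the state, without advancing time (a new reading comes with each control period).
- camera(name): name is "scene" or "side" or "wrist"; returns the picture (420x560x3 uint8, red, green, blue); there is no depth.
- calibration(name): a dict with "vertical_fov" (degrees; the focal length in pixels is half the picture's height over the tangent of half this angle, whatever the lens; pixels are square), "cx", "cy" (the principal point, pixels), "dist_coeffs" ([k1, k2, p1, p2, k3] as OpenCV has them; the pictures are not rectified), "cam_to_world" (4x4, takes a point from camera to world coordinates); the wrist camera has in their place "hand_eye" (4x4, takes a point from camera to tool coordinates, whose origin is the TCP and whose axes are the tool frame's). Camera axes: x right, y up, looking along -z (the intrinsics and any distortion apply to the point x, -y, -z); pixel columns grow to the right and rows downward; lengths in m; the calibration is good to about 2 mm. A picture is of the moment at which its call begins: read the wrist's pose just before it. calibration takes no time and is no camera call.
- robot.finish_job(): hands the job in, once; it reports no verdict.
The state is a dict: "time": time; "joint_pos": joint angles; "joint_vel": joint speeds; "joint_efforts": joint torques, N m; "tool_pos": TCP position; "tool_rot": TCP orientation; "force": force on the tool from outside, world axes, zero at the start; "moment": the same for the moment, N m; "width": opening from 0.0 (shut) to 1.0 (fully open).
Only numpy, scipy, OpenCV 4.12 (cv2) and the standard library are available. Lean on these libraries where they do the work, as an engineer would, in place of code of your own. Each camera call takes 0.05 s, during which the arm holds its last target.

### The job

The power-supply module is held in the steel clamping jig by a steel strap under an orange six-sided hand nut. The nut has a left-hand thread: turn it clockwise, seen from above, until you feel it come up against its stop, without forcing it and without dragging the jig about. Then slide the module out through the open end of the jig from under the raised strap and set it down gently, upright and flat, in the green tray, and leave the other things on the bench alone.

Things in the scene. Friction and masses are not known exactly. Their poses are not given: they have to be found in the camera images.
- jig: Clamping jig, 2.6 kg, standing loose on the bench: too much force drags or turns it. Steel plate 100 (x) by 230 (y) by 12 mm. Origin: centre of the underside, z up. The steel post with strap and nut stands at y = +80 mm, its end 85 mm above the bench. The end towards -y is open: the module slides out along the jig's -y.
- jig_nest (a point): Point of the jig on the plate's top face (12 mm above the bench), in the middle of the module's place, at the jig's y = -28 mm; axes as the jig's. Blue guide rails, 5 mm high, stand along both sides, inner faces at x = +-38 mm (3 mm play each side of the module), and a 6 mm high back rail 53 mm from this point towards +y.
- nut_grip (a point): Point on the nut's upright axis, 22 mm above its lower face, a good height to grip. Orange hexagonal plastic nut, 40 mm across flats, 46 mm over corners, 36 mm high; two flats face this point's +x and -x, the others every 60 degrees. 57 mm above the bench when wound down. The strap's top is 24 mm below this point.
- nut_axis (a point): Same axis, at the nut's lower face. LEFT-HAND thread: clockwise from above loosens; nut and strap climb 1.9 mm per radian (12 mm a turn). Stiff, about 0.2 N m; stays where left. It starts 2.0 to 3.0 rad short of its hard stop (varies, unknown); there the turning moment rises sharply: stop at about 0.5 N m; about 0.8 N m begins to drag the jig.
- strap: Flat steel strap, 30 mm wide, 7 mm thick, hung on the nut, which lifts it. Origin: on the post's axis at the strap's underside; in the jig's frame z = 26.2 mm when wound right down, 31.9 mm with the nut at its stop. It reaches 72 mm from the post along the jig's -y, over the module's lip.
- strap_tooth (a point): Lower edge of the strap's tooth at its tip, which is 5 mm long and hangs 3.5 mm below the strap's underside in front of (on the jig's -y side of) the module's lip, so that the module can neither slide out nor be lifted until the strap is up at its stop.
- module: Open power-supply module, 0.2 to 0.35 kg. Plate 70 (x) by 100 (y) by 5 mm. Origin: centre of the underside, z up. At its centre a yellow transformer block, 30 (x) by 26 (y) mm, 5 to 40 mm above the underside: grip this. Lip along the +y edge (y = 44 to 50 mm), top 14 mm up. White connector at the -y edge, 17 mm up. After sliding 20 mm towards the jig's -y the lip is clear of the strap.
- tray: Fixed green open tray, 140 (x) by 170 (y) by 22 mm, walls and floor 5 mm thick. Origin: centre of the underside, z up; its inner floor is 5 mm above the bench.
- driver: bystander: screwdriver with blue handle, lying
- driver2: bystander: screwdriver with orange handle, lying
- tape: bystander: blue roll of tape, 64 mm wide, 18 mm high, lying flat
- flux: bystander: small amber bottle, 36 mm wide, 75 mm high
- meter: bystander: yellow hand meter, 75 by 140 by 32 mm, lying
- cup: bystander: small steel bowl, 64 mm wide, 32 mm high
- spool: bystander: small red and white spool standing on end, 48 mm wide, 30 mm high

How it is judged:
By the outcome, as a careful person would: the job done as asked, in the order asked, and still so for the second after the job is handed in, with the robot touching nothing.
It also fails if it takes over 72 s, if anything falls off the work surface, if the arm or the gripper's body presses on something with over 40 N, if the wrist force passes 120 N, or if a joint passes its speed limit or range.

## Working session

There is one attempt and no reset: what is moved stays moved. The work goes in short steps, Python scripts to look and compute and a shell command to move; the robot and the scene stay as the last step left them, time stands still between calls to the robot, and variables do not carry over. Pictures are saved under pics/ and viewed, and the job is handed in when it is done.

```bash
mkdir -p pics; ls; python3 - <<'E'
from rig import robot,camera,calibration
import cv2,numpy as np
np.set_printoptions(precision=4,suppress=True)
print(robot.get_state())
for n in("scene","side","wrist"):
    print(n,calibration(n)); cv2.imwrite(f"pics/{n}0.png",camera(n)[:,:,::-1])
E
```

```text
pics
{'time': 0.0, 'joint_pos': array([ 1.0285,  0.2075,  1.543 ,  0.    ,  1.3935, -0.1505]), 'joint_vel': array([ 0.0019,  0.0017, -0.0015, -0.0015, -0.0008, -0.0001]), 'joint_efforts': array([  0.0001, -38.3027, -29.1602,  -0.0002,   0.0103,   0.    ]), 'tool_pos': array([0.2192, 0.5308, 0.2491]), 'tool_rot': array([ 0.0005,  0.8312,  0.5559, -0.0011]), 'force': array([0.4368, 0.4605, 0.4569]), 'moment': array([-0.0191,  0.006 ,  0.0271]), 'width': 0.9984810474642766}
scene {'vertical_fov': 54.50030702286339, 'cx': 284.6771188638132, 'cy': 206.57113853800348, 'dist_coeffs': array([0.0412, 0.    , 0.    , 0.    , 0.    ]), 'cam_to_world': array([[ 0.386 , -0.7916,  0.4737,  1.0405],
       [ 0.9224,  0.3257, -0.2074, -0.1663],
       [ 0.0099,  0.517 ,  0.8559,  0.9796],
       [ 0.    ,  0.    ,  0.    ,  1.    ]])}
side {'vertical_fov': 50.33209943615422, 'cx': 288.18577375319165, 'cy': 207.33119191121145, 'dist_coeffs': array([-0.0275,  0.    ,  0.    ,  0.    ,  0.    ]), 'cam_to_world': array([[-0.9664,  0.1791, -0.1845,  0.3384],
       [-0.2569, -0.702 ,  0.6642,  0.839 ],
       [-0.0106,  0.6893,  0.7244,  0.9392],
       [ 0.    ,  0.    ,  0.    ,  1.    ]])}
wrist {'vertical_fov': 67.34562799376934, 'cx': 281.19140987889824, 'cy': 210.29900583302694, 'dist_coeffs': array([-0.029,  0.   ,  0.   ,  0.   ,  0.   ]), 'hand_eye': array([[ 1.    ,  0.0004, -0.0005,  0.0007],
       [ 0.0002, -0.9526, -0.3042, -0.0774],
       [-0.0006,  0.3042, -0.9526, -0.125 ],
       [ 0.    ,  0.    ,  0.    ,  1.    ]])}
```

View pics/scene0.png

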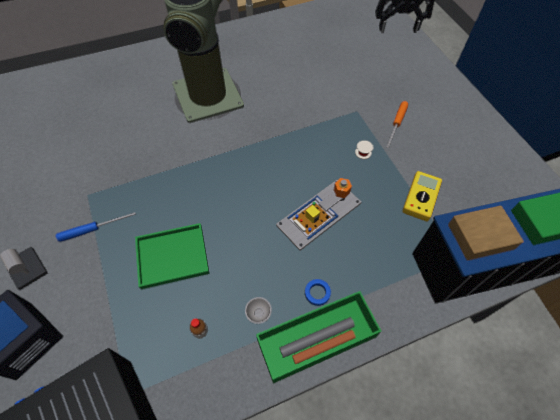

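View pics/side0.png

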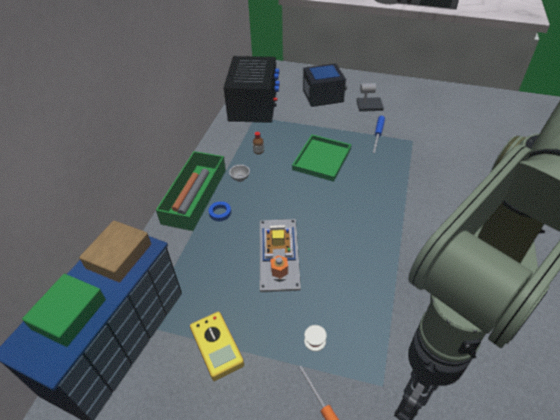

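View pics/wrist0.png

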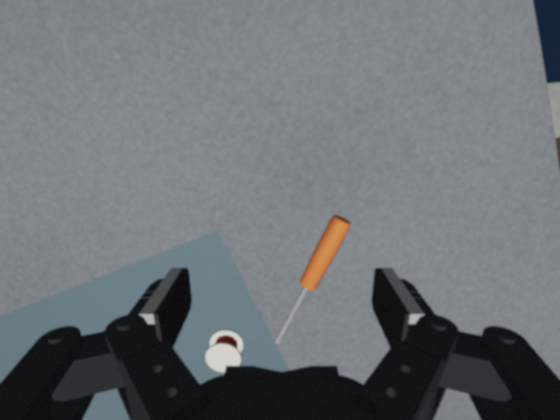

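```bash
cat > h.py <<'E'
from rig import robot,camera,calibration
import cv2,numpy as np
from scipy.spatial.transform import Rotation as R
np.set_printoptions(precision=4,suppress=True)
def K(c):
    f=210/np.tan(np.radians(c["vertical_fov"])/2); return np.array([[f,0,c["cx"]],[0,f,c["cy"]],[0,0,1]])
def T(n,st=None):
    c=calibration(n)
    if n!="wrist": return c["cam_to_world"]
    st=st or robot.get_state(); M=np.eye(4); q=st["tool_rot"]
    M[:3,:3]=R.from_quat([q[1],q[2],q[3],q[0]]).as_matrix(); M[:3,3]=st["tool_pos"]; return M@c["hand_eye"]
def ray(n,uv,M=None):
    c=calibration(n); M=T(n) if M is None else M
    p=cv2.undistortPoints(np.array(uv,float).reshape(-1,1,2),K(c),c["dist_coeffs"]).reshape(-1,2)
    d=np.c_[p[:,0],-p[:,1],-np.ones(len(p))]@M[:3,:3].T
    return M[:3,3],d
def onz(n,uv,z,M=None):
    o,d=ray(n,uv,M); z=np.broadcast_to(z,len(d)); return o+d*((z-o[2])/d[:,2])[:,None]
def proj(n,P,M=None):
    c=calibration(n); M=T(n) if M is None else M
    q=(np.atleast_2d(P)-M[:3,3])@M[:3,:3]; q=q*[1,-1,-1]
    return cv2.projectPoints(q,np.zeros(3),np.zeros(3),K(c),c["dist_coeffs"])[0].reshape(-1,2)
def crop(n,src,x,y,w,h,s):
    im=cv2.imread(src)[y:y+h,x:x+w]; cv2.imwrite(n,cv2.resize(im,None,fx=s,fy=s,interpolation=cv2.INTER_CUBIC))
E
python3 -c "
from h import *
crop('pics/s1.png','pics/scene0.png',265,165,110,90,7)
crop('pics/d1.png','pics/side0.png',240,205,80,95,6)
crop('pics/s2.png','pics/scene0.png',125,215,95,80,7)
crop('pics/d2.png','pics/side0.png',280,125,80,65,8)
"
```

```text
(no output)
```

View pics/s1.png

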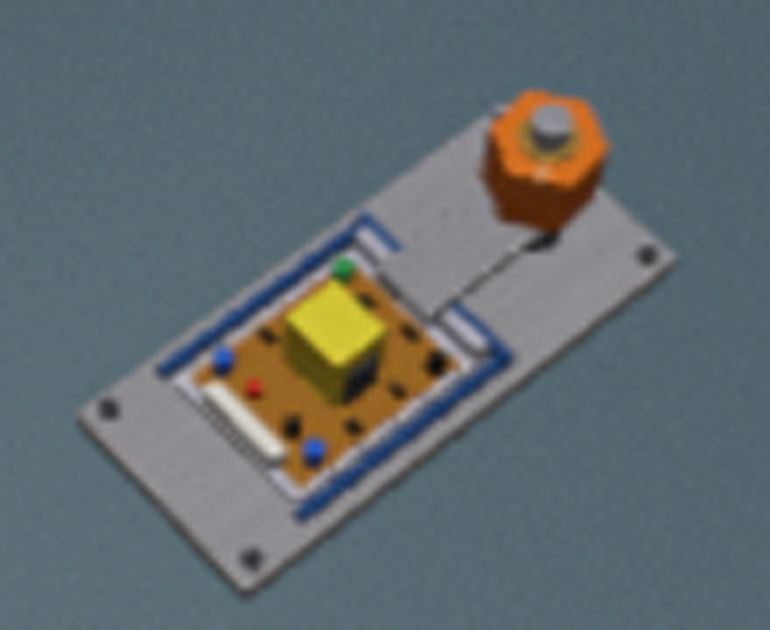

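View pics/d1.png

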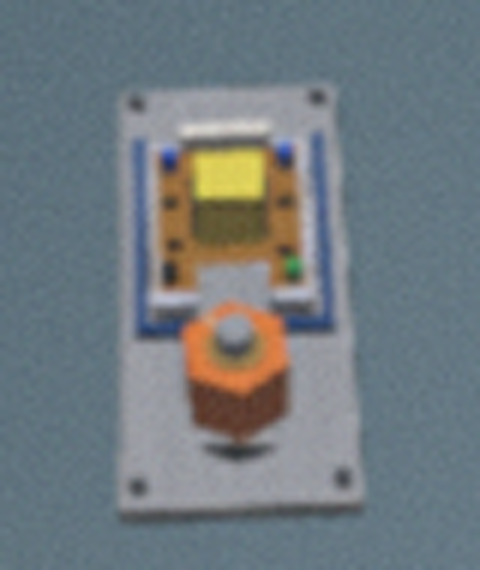

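View pics/s2.png

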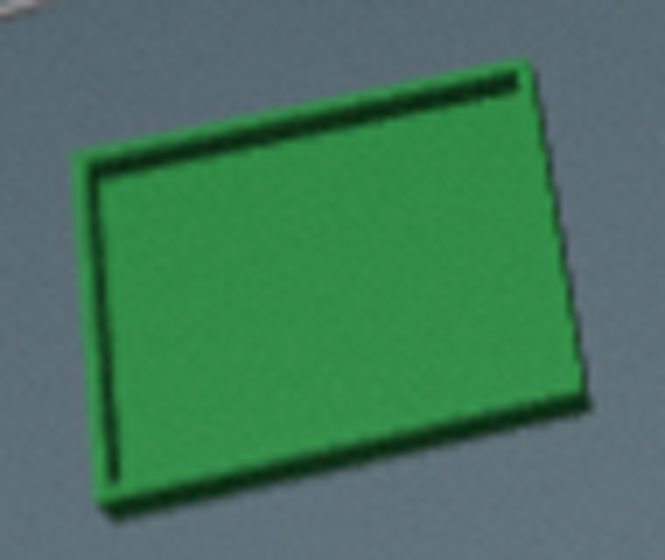

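View pics/d2.png

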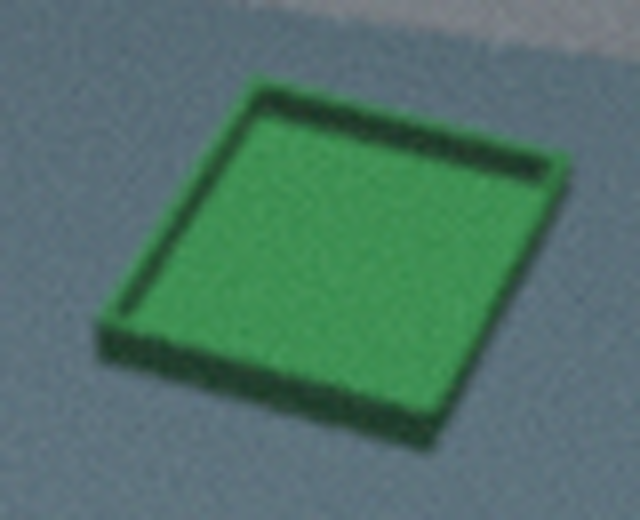

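```bash
python3 - <<'E'
from h import *
def uv(P,x,y,s): return (np.array(P,float)+.5)/s-.5+[x,y]
for n,P,q in(("scene",uv([(80,412),(245,593),(677,257),(500,105)],265,165,7),uv([(551,118)],265,165,7)),("side",uv([(332,87),(118,91),(119,510),(362,503)],240,205,6),uv([(236,326)],240,205,6))):
    W=onz(n,P,.012);print(n,"jig",W[:,:2].tolist())
    print(" edges",[np.linalg.norm(W[i]-W[i-1]) for i in range(4)],"c",W.mean(0))
    d=W[3]+W[2]-W[0]-W[1];print(" +y yaw of jig y",np.degrees(np.arctan2(d[1],d[0])), "post",onz(n,q,.085))
    yb=onz(n,q,.085)
for n,P in(("scene",uv([(75,155),(530,62),(588,402),(100,500)],125,215,7)),("side",uv([(568,157),(435,415),(100,325),(255,78)],280,125,8))):
    W=onz(n,P,.022);print(n,"tray",W[:,:2]);print([np.linalg.norm(W[i]-W[i-1]) for i in range(4)],W.mean(0))
E
```

```text
scene jig [[0.5451840363152508, 0.025950858629894435], [0.6397935303615507, 0.05390146299389392], [0.5705679679866721, 0.27302322087866077], [0.4773199552975037, 0.2405847270282469]]
 edges [np.float64(0.22510715438658235), np.float64(0.09865187604911367), np.float64(0.22979669985582604), np.float64(0.09872916364358936)] c [0.5582 0.1484 0.012 ]
 +y yaw of jig y 107.53928226715725 post [[0.5326 0.2252 0.085 ]]
side jig [[0.5446430552079286, 0.027964587304881272], [0.6405176450554954, 0.05506836683216587], [0.5713560958566961, 0.27403257117680313], [0.47647311195896425, 0.2460210440341074]]
 edges [np.float64(0.22846391287000203), np.float64(0.09963208239870734), np.float64(0.22962718190984704), np.float64(0.09893142213777796)] c [0.5582 0.1508 0.012 ]
 +y yaw of jig y 107.4450575685026 post [[0.5338 0.2249 0.085 ]]
scene tray [[ 0.4471 -0.3291]
 [ 0.4733 -0.1626]
 [ 0.614  -0.183 ]
 [ 0.5838 -0.3492]]
[np.float64(0.13808186765096878), np.float64(0.16855528734843264), np.float64(0.14217270018738296), np.float64(0.16890419857511513)] [ 0.5296 -0.256   0.022 ]
side tray [[ 0.4475 -0.3278]
 [ 0.4709 -0.1611]
 [ 0.6068 -0.18  ]
 [ 0.5832 -0.348 ]]
[np.float64(0.13718512155235607), np.float64(0.16832971796904964), np.float64(0.13723026143270323), np.float64(0.1697049253170233)] [ 0.5271 -0.2542  0.022 ]
```

```bash
python3 -m creep '[[-1.62,4.07,0,0],[-1.62,4.07,0,0],[-1.62,4.07,0,0],[-1.62,4.07,0,0],[-1.62,4.07,0,0]]' 1 60; python3 -m creep '[[-1.62,4.07,0,0],[-1.62,4.07,0,0],[-1.62,4.07,0,0],[-1.62,4.07,0,0],[-1.62,4.07,0,0]]'; python3 - <<'E'
from h import *
s=robot.get_state();print(s['tool_pos'],s['joint_pos'])
cv2.imwrite("pics/w1.png",camera("wrist")[:,:,::-1])
print(proj("wrist",[[.5335,.2255,.085],[.5335,.2255,.072]]))
E
```

```text
time: 0.78
tool_pos: [0.3774, 0.3777, 0.25]
tool_rot: [0.0, 0.831, 0.556, -0.0]
force: [0.2, 0.5, 0.2]
width: 1.0
time: 1.4
tool_pos: [0.5345, 0.2251, 0.2499]
tool_rot: [-0.0, 0.831, 0.556, -0.0]
force: [0.2, 0.3, -0.5]
width: 0.995
[0.5345 0.2251 0.2499] [ 0.2494  0.2178  1.5288  0.0001  1.3956 -0.9296]
[[283.0306 187.7637]
 [282.9773 184.5849]]
```

View pics/w1.png

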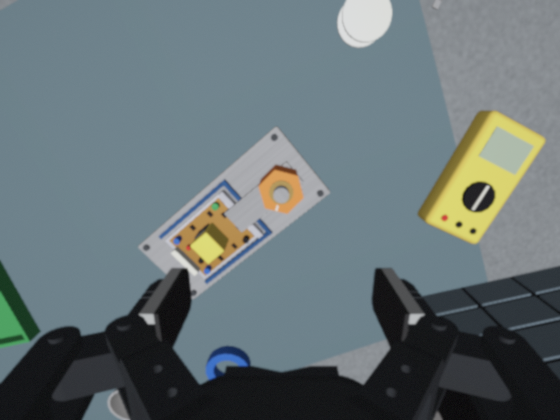

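```bash
python3 -c "
from h import *
crop('pics/w1c.png','pics/w1.png',130,120,205,180,3.8)
crop('pics/w1n.png','pics/w1.png',245,155,75,65,9)
"
```

```text
(no output)
```

View pics/w1n.png

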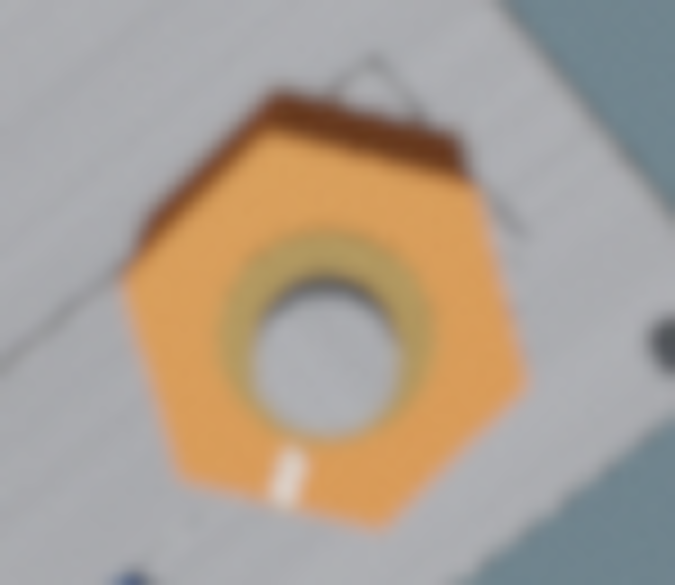

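View pics/w1c.png

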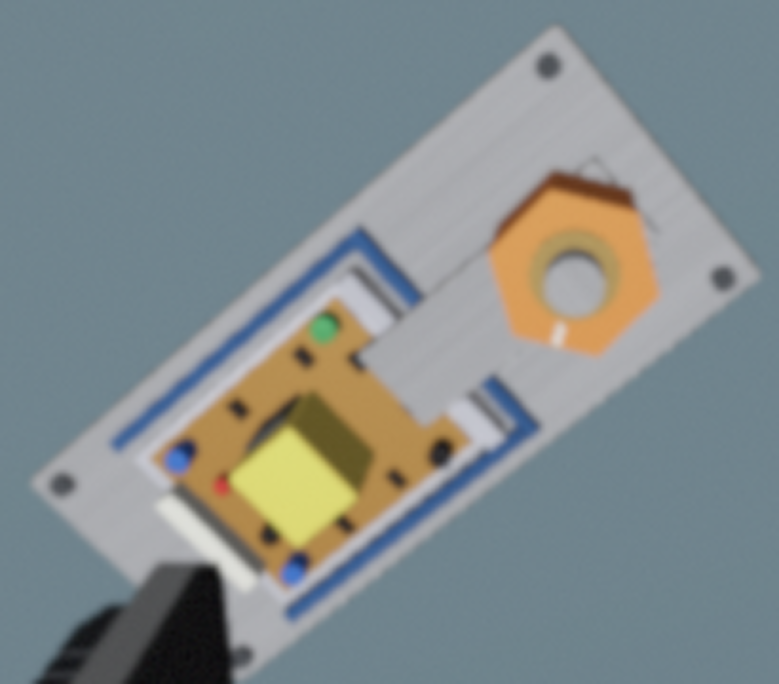

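```bash
python3 - <<'E'
from h import *
def uv(P,x,y,s): return (np.array(P,float)+.5)/s-.5+[x,y]
W=onz("wrist",uv([(270,128),(468,183),(528,382),(380,532),(178,470),(123,275)],245,155,9),.072)
c=W.mean(0);d=W-c
print(c,np.linalg.norm(d,axis=1)); print(np.degrees(np.arctan2(d[:,1],d[:,0])))
print(onz("wrist",uv([(326,358)],245,155,9),.085))
J=onz("wrist",uv([(558,22),(762,275),(33,484)],130,120,3.8),.012);print(J)
d=J[0]-J[2];print(np.degrees(np.arctan2(d[1],d[0])),np.linalg.norm(d),np.linalg.norm(J[1]-J[0]),(J[1]+J[2])/2)
print(onz("wrist",uv([(233,480),(287,427),(358,493),(300,548)],130,120,3.8),.052).mean(0))
E
```

```text
[0.5389 0.2207 0.072 ] [0.0232 0.0227 0.0233 0.0242 0.0229 0.0229]
[ 171.8913  114.0121   52.7472   -7.7674  -68.2704 -128.5937]
[[0.5386 0.2211 0.085 ]]
[[0.4815 0.2395 0.012 ]
 [0.5766 0.2685 0.012 ]
 [0.5506 0.0202 0.012 ]]
107.48974998443242 0.22994053835134798 0.09941085801901817 [0.5636 0.1444 0.012 ]
[0.5723 0.1173 0.052 ]
```

```bash
python3 - <<'E'
from h import *
s=robot.get_state();print(s['time'],s['tool_pos'],s['tool_rot'],s['moment'],s['joint_vel'])
def snap(k):
    s=robot.get_state(); cv2.imwrite(k,camera("wrist")[:,:,::-1]); return T("wrist",s)
M=snap("pics/w2.png"); print(M[:3,3])
crop('pics/w2n.png','pics/w2.png',245,155,75,65,9)
E
```

```text
1.45 [0.5385 0.221  0.2499] [0.0025 0.8324 0.5542 0.0004] [-0.0237 -0.0832  0.0073] [ 0.0447 -0.0274  0.0318  0.0311  0.0214  0.0978]
[0.467  0.2519 0.3746]
```

View pics/w2n.png

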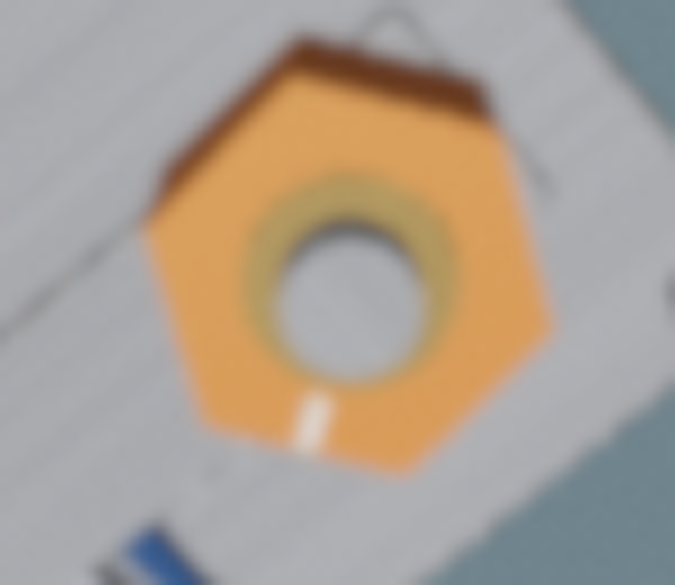

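```bash
cat >> h.py <<'E'
def uv(P,x,y,s): return (np.array(P,float)+.5)/s-.5+[x,y]
def snap(k):
    s=robot.get_state(); cv2.imwrite(k,camera("wrist")[:,:,::-1]); return T("wrist",s)
E
python3 - <<'E'
from h import *
M=np.load if 0 else None
s=robot.get_state();print(s['time'],s['tool_pos'],s['joint_vel'])
E
python3 -m creep '[[0,0,0,-10.7],[0,0,0,-10.7],[0,0,0,0],[0,0,0,0]]'
python3 - <<'E'
from h import *
M=snap("pics/w3.png"); np.save("M3.npy",M); s=robot.get_state();print(s['time'],s['tool_pos'],s['joint_pos'],s['joint_vel'],s['moment'])
p=proj("wrist",[[.534,.2255,.072]],M)[0];print(p); x,y=int(p[0])-38,int(p[1])-33; print(x,y)
crop('pics/w3n.png','pics/w3.png',x,y,75,65,9)
E
```

```text
1.5 [0.5365 0.223  0.2498] [ 0.0571 -0.0228  0.0338  0.051   0.0266  0.033 ]
time: 2.0
tool_pos: [0.5334, 0.2267, 0.2501]
tool_rot: [-0.0, 0.714, 0.7, -0.0]
force: [-0.4, -0.2, 0.2]
width: 1.0
2.05 [0.5335 0.2266 0.2502] [ 0.2524  0.2166  1.5297  0.0001  1.3956 -1.2986] [-0.0021  0.0003 -0.0036  0.0008 -0.0009 -0.013 ] [ 0.0089 -0.0455 -0.0252]
[279.4214 192.0029]
241 159
```

View pics/w3n.png

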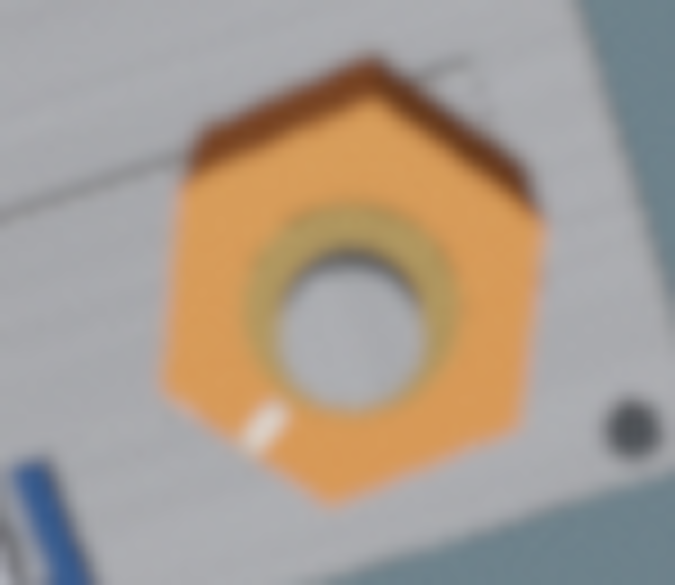

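```bash
python3 - <<'E'
from h import *
M=np.load("M3.npy")
W=onz("wrist",uv([(372,97),(546,222),(522,425),(335,507),(160,385),(182,178)],241,159,9),.072,M)
c=W.mean(0);d=W-c
print(c,np.linalg.norm(d,axis=1)); print(np.degrees(np.arctan2(d[:,1],d[:,0])))
print(onz("wrist",uv([(352,332)],241,159,9),.085,M))
E
```

```text
[0.5344 0.2258 0.072 ] [0.0232 0.0231 0.0234 0.0236 0.0233 0.0234]
[ 173.642   112.6183   52.5186   -6.1577  -67.9548 -128.6038]
[[0.5341 0.2258 0.085 ]]
```

```bash
python3 -m creep '[[-0.08,0.07,5,6.2],[0,0,5,0],[0,0,4,0],[0,0,2.5,0],[0,0,1.5,0]]' 1 60; python3 -m creep '[[0,0,1.0,0],[0,0,0,0],[0,0,0,0]]'
python3 - <<'E'
from h import *
s=robot.get_state();print(s)
M=snap("pics/w4.png")
cv2.imwrite("pics/side4.png",camera("side")[:,:,::-1]);crop('pics/side4c.png','pics/side4.png',210,180,140,130,5)
E
```

```text
time: 2.68
tool_pos: [0.5336, 0.2254, 0.0686]
tool_rot: [-0.001, 0.751, 0.661, -0.001]
force: [0.2, -0.9, 0.2]
width: 0.999
time: 3.05
tool_pos: [0.5356, 0.2258, 0.0615]
tool_rot: [0.001, 0.75, 0.661, 0.001]
force: [0.1, 0.1, -0.4]
width: 0.997
{'time': 3.05, 'joint_pos': array([ 0.2501,  0.4377,  1.6698, -0.    ,  1.0317, -1.1941]), 'joint_vel': array([ 0.0002, -0.0052, -0.0048, -0.0009,  0.0005,  0.    ]), 'joint_efforts': array([  0.0129, -41.7442, -23.0796,  -0.0001,   0.0165,   0.0016]), 'tool_pos': array([0.5356, 0.2258, 0.0615]), 'tool_rot': array([0.0005, 0.7504, 0.661 , 0.0011]), 'force': array([ 0.0998,  0.1049, -0.4184]), 'moment': array([ 0.045 , -0.0376,  0.0016]), 'width': 0.9972007228571179}
```

View pics/w4.png

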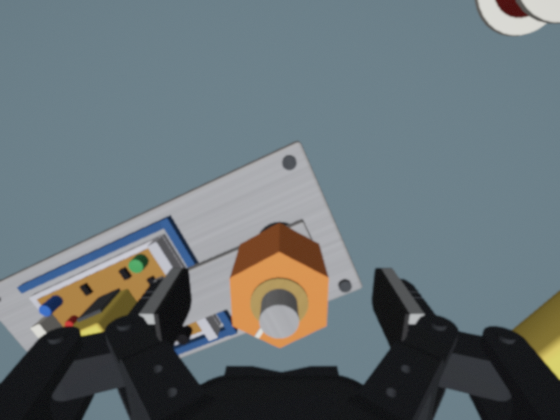

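View pics/side4c.png

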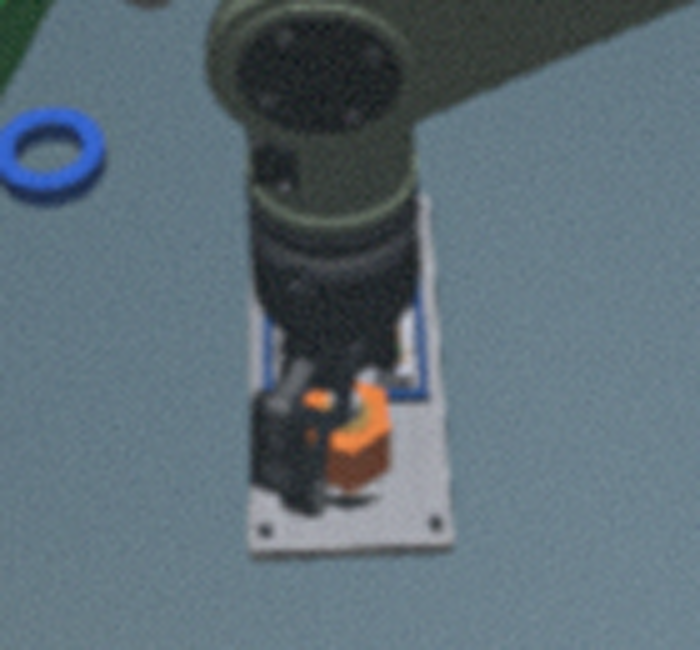

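```bash
python3 - <<'E'
from h import *
s=robot.get_state();print(s['time'],s['tool_pos'])
W=onz("wrist",[(231,259),(278,222+0)],.05,T("wrist"));
M=T("wrist",s)
# post end centre in w4
print(onz("wrist",[(281,322)],.085,M))
E
```

```text
3.15 [0.5355 0.2257 0.0615]
[[0.5356 0.2262 0.085 ]]
```

```bash
python3 -m creep '[[0,0,0,0],[0,0,0,0],[0,0,0,0],[0,0,0,0]]' 0 60; python3 -m creep '[[0,0,0,0],[0,0,0,0]]'
python3 - <<'E'
from h import *
s=robot.get_state();print(s)
E
```

```text
time: 3.65
tool_pos: [0.5346, 0.225, 0.0608]
tool_rot: [0.0, 0.75, 0.661, -0.0]
force: [-1.0, -2.2, 5.5]
width: 0.461
time: 3.9
tool_pos: [0.5346, 0.2251, 0.0608]
tool_rot: [0.0, 0.75, 0.661, -0.0]
force: [-2.2, -3.2, 6.1]
width: 0.458
{'time': 3.9, 'joint_pos': array([ 0.2497,  0.4381,  1.671 , -0.001 ,  1.0328, -1.1944]), 'joint_vel': array([-0.0013, -0.0016,  0.0014,  0.0003, -0.0006,  0.0011]), 'joint_efforts': array([  1.0105, -39.6383, -23.0187,   0.6169,  -0.83  ,   0.0888]), 'tool_pos': array([0.5346, 0.2251, 0.0608]), 'tool_rot': array([ 0.0003,  0.7503,  0.6611, -0.0003]), 'force': array([-2.1955, -3.1641,  6.0681]), 'moment': array([-0.4113,  0.3441,  0.0513]), 'width': 0.45839784274754686}
```

```bash
python3 -m creep '[[0,0,-0.02,6],[0,0,-0.02,6],[0,0,-0.02,6],[0,0,-0.02,6],[0,0,-0.02,6]]'
python3 - <<'E'
from h import *
s=robot.get_state();print(s['force'],s['moment'],s['joint_pos'][5],s['tool_pos'],s['width'])
E
```

```text
time: 4.53
tool_pos: [0.5345, 0.2246, 0.0618]
tool_rot: [0.001, 0.896, 0.443, -0.001]
force: [-2.8, -4.2, 6.2]
width: 0.459
[-2.7933 -4.1534  6.2237] [-0.639   0.4292  0.2598] -0.6677310893993813 [0.5345 0.2246 0.0618] 0.45926028225722937
```

```bash
python3 -m creep '[[0,0,-0.02,6],[0,0,-0.02,6],[0,0,-0.02,6],[0,0,-0.02,6],[0,0,-0.02,6]]'; python3 -m creep '[[0,0,-0.02,6],[0,0,-0.02,6],[0,0,-0.02,6],[0,0,-0.02,6],[0,0,-0.02,6]]'
python3 - <<'E'
from h import *
s=robot.get_state();print(s['force'],s['moment'],s['joint_pos'][5],s['tool_pos'],s['width'])
E
```

```text
time: 5.15
tool_pos: [0.5341, 0.2243, 0.0628]
tool_rot: [0.001, 0.981, 0.196, -0.001]
force: [-3.3, -5.5, 6.8]
width: 0.462
time: 5.78
tool_pos: [0.5336, 0.2242, 0.0638]
tool_rot: [0.002, 0.998, -0.064, -0.001]
force: [-5.7, -4.9, 8.0]
width: 0.459
[-5.7086 -4.9361  8.0451] [-0.8487  0.7817  0.1912] 0.3794665445834486 [0.5336 0.2242 0.0638] 0.45948419871461366
```

```bash
cat > m.py <<'E'
from h import *
s=robot.get_state();q=s['tool_rot'];print(s['time'],'F',s['force'],'M',s['moment'],'q6',np.degrees(s['joint_pos'][5]),s['tool_pos'],'yaw',np.degrees(2*np.arctan2(q[2],q[1])),s['width'])
E
python3 -m creep '[[0,0,-0.02,6],[0,0,-0.02,6],[0,0,-0.02,6]]' >/dev/null; python3 m.py;  python3 -m creep '[[0,0,-0.013,4],[0,0,0,0]]'>/dev/null; python3 m.py; 
```

```text
6.15 F [-6.5099 -5.3206  8.9194] M [-0.8687  0.9237  0.181 ] q6 39.7427729123683 [0.5333 0.2242 0.0643] yaw -25.383732351812434 0.4595122405276644
6.4 F [-6.4153 -4.447   9.6534] M [-0.957   0.8428 -0.1575] q6 43.61796245710905 [0.5332 0.2243 0.0645] yaw -29.2724856514127 0.4587379862646431
```

```bash
python3 -m creep '[[0,0,-0.01,3],[0,0,-0.01,3]]' >/dev/null; python3 m.py;  python3 -m creep '[[0,0,-0.01,3],[0,0,-0.01,3]]'>/dev/null; python3 m.py; 
```

```text
6.65 F [-5.0777 -4.8883  8.4682] M [-0.7726  0.9026  0.5546] q6 49.63441277287974 [0.5331 0.2243 0.0647] yaw -35.27441516612763 0.45781237732757674
6.9 F [ 8.8924  0.3659 -4.3823] M [ 0.0816 -1.1164  1.6724] q6 55.44163251973182 [0.537  0.2258 0.0649] yaw -41.03760990674803 0.4605282883475712
```

```bash
python3 -m creep '[[0,0,0,-4]]' >/dev/null; python3 m.py
```

```text
7.025 F [ 7.1148 -1.2754 -4.2042] M [-0.0945 -0.9117 -0.1972] q6 51.48982881144789 [0.5373 0.2258 0.0648] yaw -37.15378305033172 0.4590376506426931
```

```bash
python3 - <<'E'
from h import *
for n in("scene","side"): cv2.imwrite(f"pics/{n}5.png",camera(n)[:,:,::-1])
a=[np.hstack([cv2.imread(f"pics/scene{k}.png")[160:255,265:375] for k in(0,5)]),np.hstack([cv2.imread(f"pics/side{k}.png")[200:295,240:350] for k in (0,5)])]
for i in(0,1): cv2.imwrite(f"pics/cmp{i}.png",cv2.resize(a[i],None,fx=3.6,fy=3.6,interpolation=cv2.INTER_CUBIC))
E
python3 m.py
```

```text
7.125 F [ 6.1825  0.3695 -3.5516] M [-0.0043 -0.8175  0.1792] q6 51.51726154811676 [0.5374 0.2258 0.0648] yaw -37.19916939238875 0.4579155258092547
```

View pics/cmp0.png

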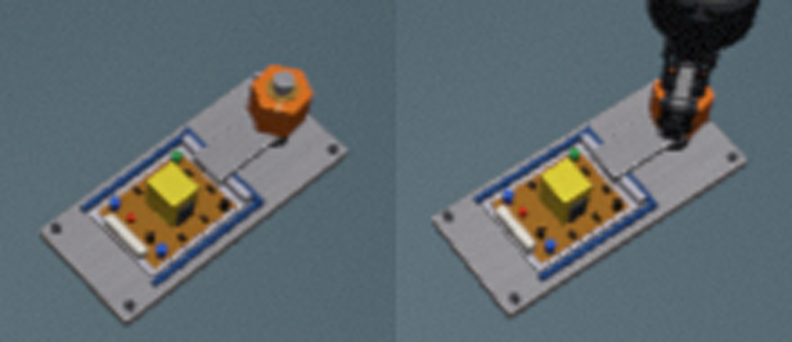

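View pics/cmp1.png

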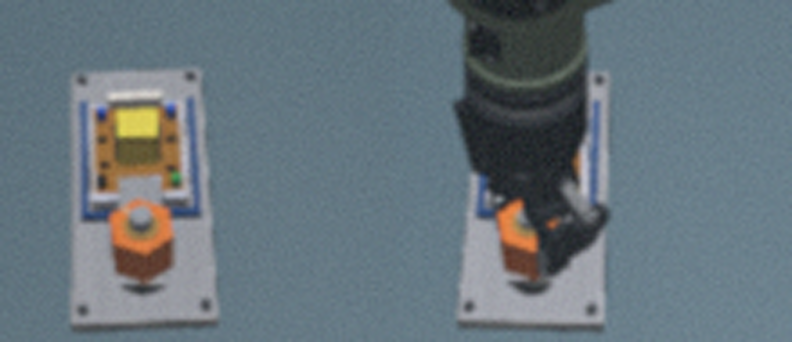

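```bash
python3 -m creep '[[0,0,0,0.7]]' >/dev/null; python3 m.py; python3 -m creep '[[0,0,0,0]]' >/dev/null; python3 m.py
```

```text
7.25 F [ 5.8593 -0.611  -3.2456] M [-0.1019 -0.8189  0.1232] q6 52.2728919304147 [0.5373 0.2258 0.0648] yaw -37.952740470797124 0.458718273579999
7.375 F [ 6.148  -0.0834 -3.2939] M [-0.122  -0.786   0.0312] q6 52.26933641307179 [0.5374 0.2258 0.0648] yaw -37.95402950030205 0.4539108157031685
```

```bash
python3 -m creep '[[0,0,0,0.7]]' >/dev/null; python3 m.py; python3 -m creep '[[0,0,0,0]]' >/dev/null; python3 m.py
```

```text
7.5 F [ 5.4861 -0.3844 -2.2299] M [-0.0641 -0.8445  0.1877] q6 52.97337823644194 [0.5374 0.2258 0.0648] yaw -38.65540845737381 0.4606720052871639
7.625 F [ 5.8461 -0.508  -1.8556] M [-0.0796 -0.802   0.0558] q6 52.96916561184713 [0.5373 0.2258 0.0648] yaw -38.65353791487318 0.4595017092401848
```

```bash
python3 -m creep '[[0,0,0,0.7]]' >/dev/null; python3 m.py; python3 -m creep '[[0,0,0,0]]' >/dev/null; python3 m.py
```

```text
7.75 F [ 4.8883  0.1256 -2.5391] M [ 0.0101 -0.7986  0.3364] q6 53.66991714739173 [0.5373 0.2258 0.0648] yaw -39.351846203706735 0.45690755146622686
7.875 F [ 5.8315 -0.5058 -2.5238] M [-0.0767 -0.7891  0.1601] q6 53.65429863816911 [0.5373 0.2258 0.0648] yaw -39.3317790056916 0.4570996689526092
```

```bash
python3 -m creep '[[0,0,0,0.7]]' >/dev/null; python3 m.py; python3 -m creep '[[0,0,0,0]]' >/dev/null; python3 m.py
```

```text
8.0 F [ 5.7035  0.7583 -3.2748] M [-0.0182 -0.7934  0.7115] q6 54.316194516508105 [0.5373 0.2258 0.0648] yaw -39.97963254001274 0.46113150117442453
8.125 F [ 5.3989  0.3255 -3.6166] M [-0.0424 -0.8206  0.5915] q6 54.291126908172025 [0.5373 0.2258 0.0649] yaw -39.94481006632624 0.4602265261783183
```

```bash
python3 -m creep '[[0,0,0,0],[0,0,0,0],[0,0,0,0],[0,0,0,0]]' 1; python3 -m creep '[[0,0,-1.5,0],[0,0,-4,0],[0,0,-5,-10],[0,0,-5,-10],[0,0,-3,-10]]';python3 -m creep '[[0,0,0,-10],[0,0,0,-10],[0,0,0,0],[0,0,0,0]]'
python3 - <<'E'
from h import *
M=snap("pics/w6.png"); np.save("M6.npy",M)
crop("pics/w6c.png","pics/w6.png",100,110,260,190,3)
for n in("scene","side"): cv2.imwrite(f"pics/{n}6.png",camera(n)[:,:,::-1])
E
python3 m.py
```

```text
time: 8.62
tool_pos: [0.5344, 0.2255, 0.0643]
tool_rot: [0.0, 0.94, -0.342, -0.0]
force: [0.3, -0.5, 0.2]
width: 1.003
time: 9.25
tool_pos: [0.5359, 0.2259, 0.2544]
tool_rot: [-0.001, 0.996, -0.085, 0.003]
force: [1.1, 0.3, 0.4]
width: 0.997
time: 9.75
tool_pos: [0.5346, 0.2255, 0.2499]
tool_rot: [-0.0, 0.996, 0.086, 0.0]
force: [-0.3, -0.1, -1.0]
width: 0.999
9.9 F [-0.1251 -0.0426 -0.1677] M [ 0.0187 -0.0641  0.0059] q6 4.441247620598786 [0.5345 0.2255 0.2495] yaw 9.884815758891992 1.0033543432297545
```

View pics/w6.png

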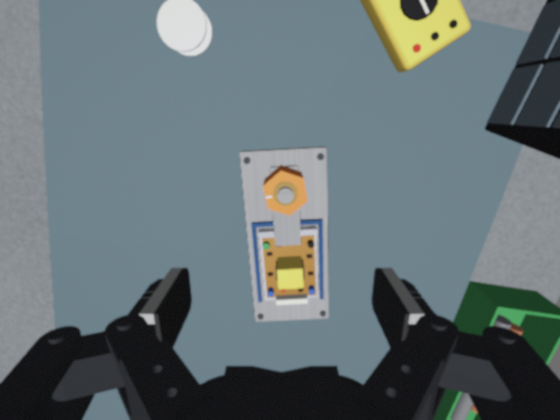

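```bash
python3 - <<'E'
from h import *
crop("pics/w6c.png","pics/w6.png",225,140,120,190,3.15)
E
```

```text
(no output)
```

View pics/w6c.png

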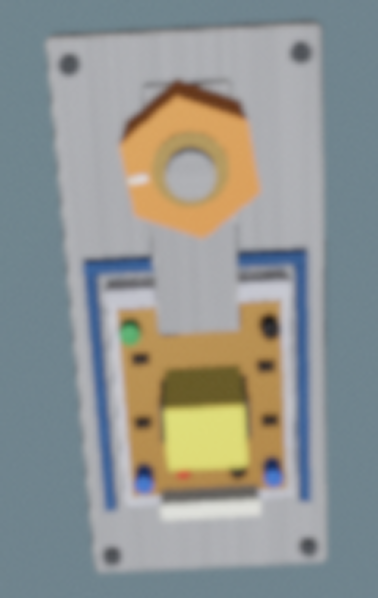

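```bash
python3 - <<'E'
from h import *
M=np.load("M6.npy"); f=lambda P,z:onz("wrist",uv(P,225,140,3.15),z,M)
J=f([(48,38),(319,24),(327,558),(97,570)],.012); print(J, J.mean(0)); 
d=J[0]+J[1]-J[2]-J[3]; a=np.degrees(np.arctan2(d[1],d[0])); print("yaw y",a)
e=J[1]-J[0];print("x dir",np.degrees(np.arctan2(-e[1],-e[0])),[np.linalg.norm(J[i]-J[i-1]) for i in range(4)])
print("post",f([(189,175)],.085)); 
B=f([(165,406),(243,403),(249,467),(166,471)],.052);print("block",B.mean(0)); 
c=J.mean(0); u=d/np.linalg.norm(d); print("pred nest",c+u*-.028,"post pred",c+u*.08)
print("from post nest", f([(189,175)],.085)[0]-u*.108)
E
```

```text
[[0.4836 0.2499 0.012 ]
 [0.5794 0.2716 0.012 ]
 [0.6313 0.0498 0.012 ]
 [0.5343 0.027  0.012 ]] [0.5571 0.1496 0.012 ]
yaw y 102.99137711249799
x dir -167.27745431417995 [np.float64(0.22864383017504222), np.float64(0.09821500137045405), np.float64(0.22774955198561575), np.float64(0.09965091815862898)]
post [[0.5387 0.227  0.085 ]]
block [0.5639 0.1215 0.052 ]
pred nest [0.5634 0.1223 0.012 ] post pred [0.5392 0.2275 0.012 ]
from post nest [0.5629 0.1218 0.085 ]
```

```bash
python3 -m creep '[[0.3,3.5,0,0],[0.3,3.5,0,0],[0.3,2.3,1,0],[0.2,1.4,4,0],[0,0,4,-3.1]]' 1; python3 -m creep '[[0,0,2,0],[0,0,1,0],[0,0,0,0],[0,0,0,0]]'
python3 - <<'E'
from h import *
M=snap("pics/w7.png"); np.save("M7.npy",M)
E
python3 m.py
```

```text
time: 10.52
tool_pos: [0.5648, 0.1208, 0.1591]
tool_rot: [0.0, 0.994, 0.113, 0.001]
force: [1.0, 0.5, -0.9]
width: 1.0
time: 11.02
tool_pos: [0.565, 0.1221, 0.1308]
tool_rot: [0.0, 0.994, 0.114, 0.001]
force: [-0.1, 0.1, 0.5]
width: 0.996
11.075 F [-0.9332  0.2661 -0.0128] M [-0.0234 -0.0273 -0.005 ] q6 -9.429069592169457 [0.565  0.1222 0.1309] yaw 13.054757642455863 0.9965001675049072
```

View pics/w7.png

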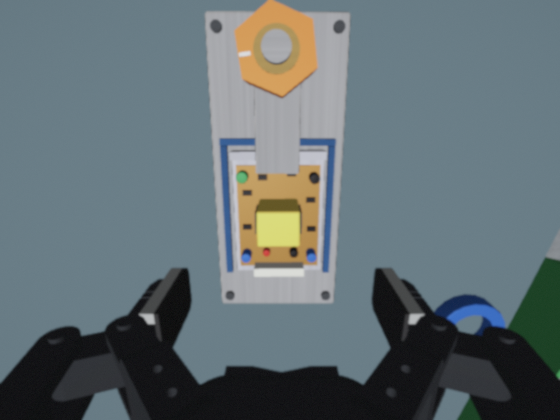

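```bash
python3 - <<'E'
from h import *
M=np.load("M7.npy")
print(onz("wrist",[(256.5,211.5),(299,211.5),(300,246),(256.5,246.5)],.052,M).mean(0))
q=onz("wrist",[(207,12),(349,12),(334,303),(221,303)],.012,M);print(q,np.degrees(np.arctan2(*(q[0]+q[1]-q[2]-q[3])[[1,0]])))
E
```

```text
[0.564  0.1213 0.052 ]
[[0.4846 0.2499 0.012 ]
 [0.5791 0.2719 0.012 ]
 [0.6321 0.0482 0.012 ]
 [0.5331 0.0254 0.012 ]] 102.75508846613589
```

```bash
python3 -m creep '[[-0.12,0.06,3.2,0],[0,0,2.6,0],[0,0,1.6,0],[0,0,0.8,0],[0,0,0.4,0]]' 1; python3 -m creep '[[0,0,0,0],[0,0,0,0]]'; python3 m.py
python3 - <<'E'
from h import *
M=snap("pics/w8.png")
E
```

```text
time: 11.7
tool_pos: [0.5635, 0.1212, 0.0438]
tool_rot: [0.0, 0.994, 0.114, 0.001]
force: [0.1, 1.1, 0.4]
width: 0.998
time: 11.95
tool_pos: [0.5636, 0.1212, 0.0442]
tool_rot: [0.0, 0.994, 0.114, 0.001]
force: [0.6, -0.5, 0.1]
width: 0.999
11.95 F [ 0.5809 -0.542   0.1267] M [-0.0157 -0.002   0.0164] q6 -9.515226850553871 [0.5636 0.1212 0.0442] yaw 13.05321822973301 0.999028800300842
```

View pics/w8.png

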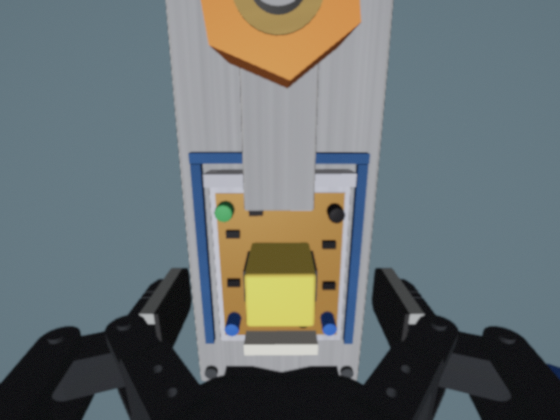

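```bash
python3 -m creep '[[0,0,0,0],[0,0,0,0],[0,0,0,0],[0,0,0,0],[0,0,0,0]]' 0 40; python3 m.py
```

```text
time: 12.62
tool_pos: [0.5632, 0.1212, 0.0436]
tool_rot: [0.0, 0.994, 0.114, 0.0]
force: [1.2, -1.0, 0.8]
width: 0.342
12.625 F [ 1.1882 -1.0247  0.7885] M [ 0.0596 -0.0879 -0.0369] q6 -9.51659215424721 [0.5632 0.1212 0.0436] yaw 13.05046315588653 0.3421201566695057
```

```bash
python3 -m creep '[[0,0.3,0,0],[0,0.4,0,0]]' ; python3 m.py
```

```text
time: 12.88
tool_pos: [0.5644, 0.1148, 0.0436]
tool_rot: [-0.0, 0.994, 0.114, -0.0]
force: [-2.0, 3.9, 2.5]
width: 0.345
12.875 F [-2.0496  3.8686  2.5344] M [ 0.4728 -0.0015  0.0198] q6 -10.237321810184213 [0.5644 0.1148 0.0436] yaw 13.065433967285527 0.3448207174587929
```

```bash
python3 -m creep '[[0,0.6,0,0],[0,0.8,0,0]]' ; python3 m.py;  python3 -m creep '[[0,0.9,0,0],[0,0.9,0,0],[0,0.6,0,0],[0,0,0,0]]' ; python3 m.py
python3 - <<'E'
from h import *
cv2.imwrite("pics/w9.png",camera("wrist")[:,:,::-1])
E
```

```text
time: 13.12
tool_pos: [0.5677, 0.1006, 0.0436]
tool_rot: [-0.0, 0.994, 0.114, 0.0]
force: [-1.5, 4.5, 4.0]
width: 0.341
13.125 F [-1.4654  4.4716  4.0336] M [0.7316 0.0983 0.0136] q6 -11.642263885655298 [0.5677 0.1006 0.0436] yaw 13.059585274903863 0.34139693349504135
time: 13.62
tool_pos: [0.5735, 0.076, 0.0436]
tool_rot: [0.001, 0.994, 0.113, 0.0]
force: [0.0, -0.3, 4.6]
width: 0.344
13.625 F [ 0.0152 -0.2755  4.5879] M [ 0.1472  0.0859 -0.0533] q6 -13.946626310017882 [0.5735 0.076  0.0436] yaw 13.015896894910938 0.34376222189433026
```

View pics/w9.png

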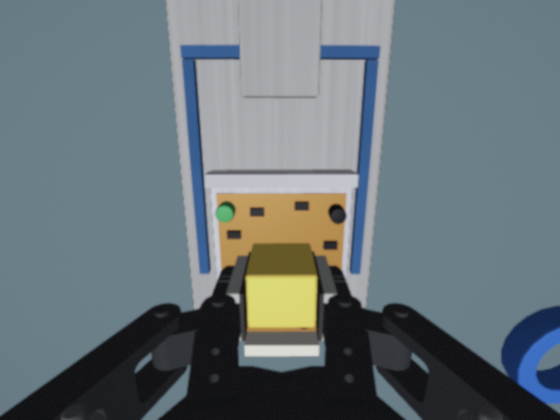

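```bash
python3 -m creep '[[0,1.0,0,0],[0,1.0,-0.3,0],[0,0,-1.5,0],[0,0,-3,0],[0,0,-3,0]]'; python3 m.py;  python3 -m creep '[[-0.7,1.8,-2,0],[-1.4,3.4,0,0],[-1.5,3.65,0,0],[-1.5,3.65,0,0],[-1.5,3.65,0,0]]' ; python3 m.py; python3 -m creep '[[-1.5,3.65,0,0],[-1.5,3.65,0,0],[-1.2,3.0,0,0],[-0.7,1.9,0,0],[-0.4,0.9,0,0]]'; python3 -m creep '[[0,0,0,7],[0,0,0,7],[0,0,0,7.8],[0,0,0,0],[0,0,0,0]]'; python3 m.py
python3 - <<'E'
from h import *
M=snap("pics/w10.png");np.save("M10.npy",M)
for n in("scene","side"): cv2.imwrite(f"pics/{n}10.png",camera(n)[:,:,::-1])
E
```

```text
time: 14.3
tool_pos: [0.5768, 0.0575, 0.1219]
tool_rot: [0.0, 0.994, 0.114, -0.001]
force: [0.0, 0.0, -3.1]
width: 0.346
14.3 F [ 0.0161  0.0169 -3.0702] M [ 0.0315 -0.0566  0.0304] q6 -15.869559531646765 [0.5768 0.0575 0.1219] yaw 13.042275208458129 0.3459336931274722
time: 14.92
tool_pos: [0.5483, -0.1166, 0.1413]
tool_rot: [0.0, 0.994, 0.113, -0.001]
force: [1.1, -0.2, -3.3]
width: 0.345
14.925 F [ 1.0881 -0.2354 -3.3366] M [ 0.0235 -0.0607 -0.0042] q6 -33.83023879095125 [ 0.5483 -0.1166  0.1413] yaw 13.027380197161689 0.3453142977260259
time: 15.55
tool_pos: [0.527, -0.2552, 0.1413]
tool_rot: [-0.0, 0.994, 0.113, -0.0]
force: [-0.5, -0.3, -3.1]
width: 0.343
time: 16.18
tool_pos: [0.5276, -0.2534, 0.1413]
tool_rot: [-0.0, 0.997, -0.075, -0.0]
force: [-0.3, 0.1, -2.6]
width: 0.342
16.175 F [-0.3199  0.1463 -2.6424] M [ 0.0636  0.0254 -0.0159] q6 -25.53212863608354 [ 0.5276 -0.2534  0.1413] yaw -8.599678406348561 0.3415408504607733
```

View pics/w10.png

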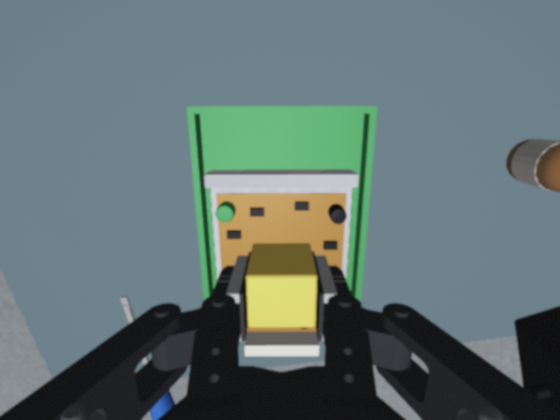

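View pics/side10.png

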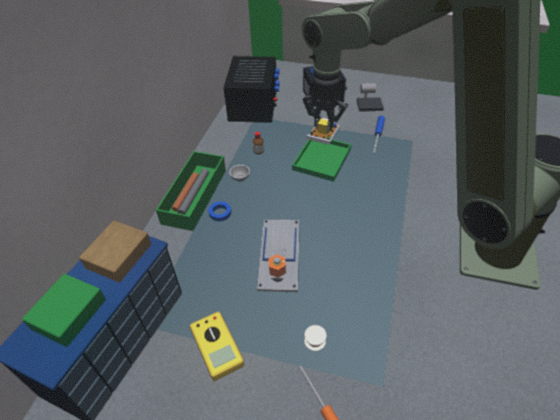

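```bash
python3 - <<'E'
from h import *
M=np.load("M10.npy");W=onz("wrist",[(189,107),(376,107)],.022,M);print(W,np.linalg.norm(W[0]-W[1]))
e=W[1]-W[0];e/=np.linalg.norm(e);y=np.array([-e[1],e[0],0]);print(W.mean(0)-.085*y,np.degrees(np.arctan2(e[1],e[0])))
E
```

```text
[[ 0.4729 -0.1633  0.022 ]
 [ 0.6098 -0.1841  0.022 ]] 0.1384812671410511
[ 0.5286 -0.2578  0.022 ] -8.608096123256807
```

```bash
python3 -m creep '[[0,0.2,2,0],[0,0,3,0],[0,0,2.5,0],[0,0,1.2,0],[0,0,0.6,0]]'; python3 m.py;  python3 -m creep '[[0,0,0.35,0],[0,0,0.25,0],[0,0,0.15,0],[0,0,0,0]]' ; python3 m.py
```

```text
time: 16.95
tool_pos: [0.5273, -0.256, 0.048]
tool_rot: [-0.0, 0.997, -0.076, -0.0]
force: [0.1, -1.0, -3.7]
width: 0.344
16.95 F [ 0.0908 -0.9828 -3.7381] M [-0.0565 -0.0223 -0.0277] q6 -25.615596342452005 [ 0.5273 -0.256   0.048 ] yaw -8.730198361470817 0.3438524541101726
time: 17.45
tool_pos: [0.5275, -0.2561, 0.0412]
tool_rot: [0.0, 0.997, -0.076, 0.0]
force: [0.1, -0.4, -3.2]
width: 0.344
17.45 F [ 0.0911 -0.3814 -3.2011] M [0.0088 0.0009 0.0058] q6 -25.599022517093854 [ 0.5275 -0.2561  0.0412] yaw -8.748002295410796 0.3443535695807079
```

```bash
python3 -m creep '[[0,0,0.15,0],[0,0,0.15,0],[0,0,0,0]]'; python3 m.py;  python3 -m creep '[[0,0,0.1,0],[0,0,0,0]]' ; python3 m.py
```

```text
time: 17.82
tool_pos: [0.5272, -0.2559, 0.0377]
tool_rot: [-0.0, 0.997, -0.076, -0.0]
force: [-0.3, -0.1, -3.0]
width: 0.345
17.825 F [-0.3134 -0.1064 -3.023 ] M [-0.0175  0.0099  0.0134] q6 -25.600338647555358 [ 0.5272 -0.2559  0.0377] yaw -8.748208556980842 0.3453194204855845
time: 18.08
tool_pos: [0.5273, -0.2559, 0.0368]
tool_rot: [-0.0, 0.997, -0.076, -0.0]
force: [0.0, 0.2, -2.6]
width: 0.342
18.075 F [ 0.0206  0.2045 -2.6013] M [0.0581 0.0525 0.0654] q6 -25.598353059757326 [ 0.5273 -0.2559  0.0368] yaw -8.746642463699462 0.3417647890222144
```

```bash
python3 -m creep '[[0,0,0.06,0],[0,0,0,0]]'; python3 m.py;  python3 -m creep '[[0,0,0.05,0],[0,0,0,0]]' ; python3 m.py
```

```text
time: 18.32
tool_pos: [0.5274, -0.256, 0.0364]
tool_rot: [0.0, 0.997, -0.076, 0.0]
force: [0.3, -0.5, -3.8]
width: 0.348
18.325 F [ 0.2529 -0.4754 -3.7996] M [-0.0573  0.0006  0.0194] q6 -25.59839564512075 [ 0.5274 -0.256   0.0364] yaw -8.750699855457931 0.34757136249767173
time: 18.58
tool_pos: [0.5275, -0.2561, 0.0364]
tool_rot: [0.0, 0.997, -0.076, 0.0]
force: [-2.4, 0.7, 2.7]
width: 0.339
18.575 F [-2.3855  0.7276  2.7411] M [ 0.189   0.2781 -0.0243] q6 -25.599245439017515 [ 0.5275 -0.2561  0.0364] yaw -8.745141434095613 0.33899140420458174
```

```bash
python3 -m creep '[[0,0,0,0],[0,0,0,0],[0,0,0,0]]' 0.8; python3 -m creep '[[0,0,-1,0],[0,0,-3,0],[0,0,-5,0],[0,0,-5,0],[0,0,-3,0]]'; python3 -m creep '[[0,0,0,0],[0,0,0,0],[0,0,0,0]]'; python3 m.py
python3 - <<'E'
from h import *
M=snap("pics/w11.png")
for n in("scene","side"): cv2.imwrite(f"pics/{n}11.png",camera(n)[:,:,::-1])
E
```

```text
time: 18.95
tool_pos: [0.5276, -0.2561, 0.0359]
tool_rot: [0.0, 0.997, -0.076, 0.0]
force: [0.2, 0.7, 0.4]
width: 0.8
time: 19.58
tool_pos: [0.5286, -0.2568, 0.2101]
tool_rot: [0.001, 0.997, -0.076, 0.003]
force: [0.6, -0.3, 0.2]
width: 0.8
time: 19.95
tool_pos: [0.5263, -0.2553, 0.2038]
tool_rot: [-0.001, 0.997, -0.076, -0.002]
force: [0.1, -0.1, -0.0]
width: 0.8
19.95 F [ 0.0713 -0.0691 -0.0238] M [ 0.0293 -0.0177  0.0103] q6 -25.599961794437725 [ 0.5263 -0.2553  0.2038] yaw -8.750033502839894 0.7996926732374872
```

View pics/w11.png

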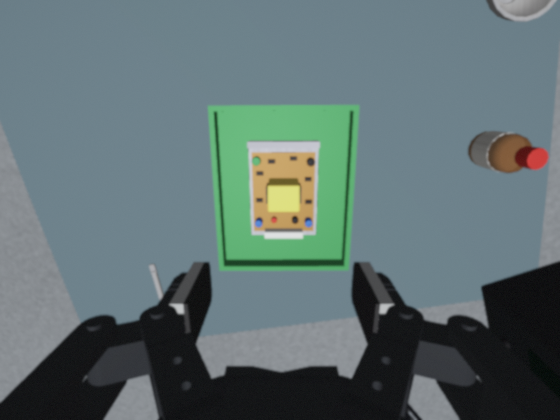

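View pics/scene11.png

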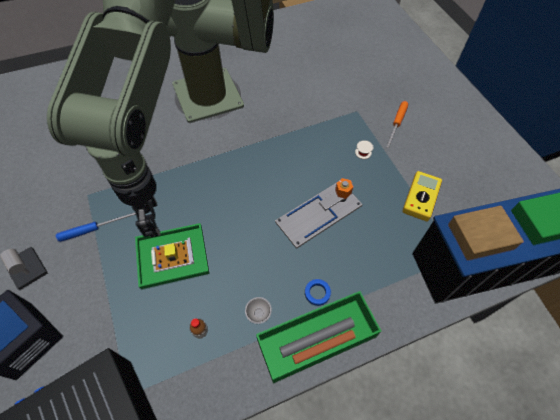

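```bash
python3 -c "
from rig import robot
print(robot.finish_job())"
```

```text
the job is handed in; nothing more can be done
None
```

The module is out of the jig and in the green tray, and the job is handed in. However, I overshot the nut's stop once and turned the jig by about 4.5°.

- **Nut:** I turned it clockwise about 120° to its stop. Near the end I was still taking two 3° steps between readings, and the moment reached about 1.7 N m. That is past the 0.8 N m at which the jig begins to drag, so this part was not done as gently as asked. The jig's centre moved only about 1 mm, but the post end moved about 5 mm. I backed off 4° and came up again in 0.7° steps. It reached the stop at about 0.6 N m (0.5 was asked) with no further movement of the arm, and I released it there. I left the jig where it was.
- **Module:** I gripped the transformer block and slid the module out along the jig's open end with 5 N or less at the wrist. It cleared the raised strap, and I lowered it into the tray until it touched at about 3 N.
- **Last checks:** The pictures show the module upright, flat and roughly centred in the tray. The other things on the bench look undisturbed by eye. The gripper was open and about 0.2 m up, touching nothing, with a wrist force near 0 N. The clock stood at about 20 s of the 72 s.
- **Not checked:** I did not re-measure the jig after sliding the module out. By eye it looks the same as before the slide.

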